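Bring the filter slide to its click stop

ROBOT

A 6-joint arm with a two-finger parallel gripper is mounted at the origin on a cart in front of the work surface, level with it; the furniture and walls round the work are solid. World frame = base frame: x ahead of the robot, y to its left, z up, the work surface at z = 0. Lengths are in m, angles in rad, forces in N, time in s.
With the tool pointing down it reaches from about 0.3 to 0.775 m from the base axis. Payload 14.6 kg.
Tool frame: the origin (TCP) lies between the finger pads; the fingertips stand 8 mm ahead of it and the grasp point (between the pads) lies 11 mm behind it; x points along the fingers, y is the direction in which the jaws open and shut, and the axes are right-handed (so a half turn about x gives the same grasp; the last joint's range is limited). The gripper opens to 94 mm and grips with 3 to 60 N. Pads are 16 mm wide; open, the fingers measure 119 mm over their backs; the gripper's body (75 mm by 177 mm) begins 78 mm behind the grasp point.
Start: joints at [-1.384, 0.3, 1.521, -0, 1.321, -0.067], TCP at [0.138, -0.532, 0.213] pointing down, gripper open.
Joint ranges: [-3.03, 3.03], [-0.79, 2.21], [0.23, 2.52], [-1.04, 4.18], [0, 3.07], [-2.55, 2.55]. Speed limits (rad/s): [2.22, 2.22, 2.57, 3.14, 3.14, 3.14].

INTERFACE

Orientations are given as [roll, pitch, yaw] about the fixed x, y, z axes, in that order (R = Rz(yaw) Ry(pitch) Rx(roll)).
In Python, from station import ctrl gives the robot as it stands.
- The arm moves only by the shell command python3 -m creep 'ROWS' [FORCE]. ROWS is a JSON object of lists of equal length, an entry for each row: "hand": the closure, from -1 (fully open) to 1 (shut); "slide": the shift along the tool's x, y, z in m, a list of three; "spin": the turn about the tool's x in degrees. A call has 1 to 12 rows; each row is the pose to reach, as a shift and turn from the pose commanded when the call began, along the tool's axes at that moment; what a row does not reach only later rows make up. A row lasts 1/12 s, in which the tool goes at most 41.7 mm and 7.16 degrees, less where a joint would pass 70% of its speed; a pose out of reach is approached as far as the arm can. A call with a gripper value outside its range is refused whole. The fingers move at their own pace and stop on an object; FORCE is the grip in N (left out, the last holds). Time passes only in rows, so rows that repeat a pose let the fingers close. It gives the time, the measured TCP pose, the force and the opening at its end, in the units of the state.
- ctrl.get_obs(): the state, without advancing time (a new reading comes with each control period).
- ctrl.camera(name): name is "side" or "top" or "wrist"; returns the picture (384x512x3 uint8, red, green, blue); there is no depth.
- ctrl.calibration(name): a dict with "K" (3x3 intrinsics, pixels), "R" (3x3) and "t" (3): a world point X has camera coordinates R X + t. Camera axes: x right, y down, z forward; pixel columns grow to the right and rows downward; lengths in m; the calibration is good to about 2 mm. A picture is of the moment at which its call begins: read the wrist's pose just before it. calibration takes no time and is no camera call; for the wrist camera it gives the pose at the moment of the call.
- ctrl.hand_in(): hands the job in, once; it reports no verdict.
The state is a dict: "time_s": time; "qpos": joint angles; "joint_vel": joint speeds; "tau": joint torques, N m; "ee_pos": TCP position; "eef_rot": TCP orientation; "force": force on the tool from outside, world axes, zero at the start; "moment": the same for the moment, N m; "grip_width": finger opening in m.
Only numpy, scipy, OpenCV 4.12 (cv2) and the standard library are available. Lean on these libraries where they do the work, as an engineer would, in place of code of your own. Each camera call takes 0.05 s, during which the arm holds its last target.

TASK

Blow the dust off the filter: press the spring-loaded cap of the clamped air canister all the way down and let it come up again. Then take the upright knob of the filter slide and slide the carriage along its rails until the sprung ball on the clamped gate clicks into the notch in the carriage's edge. Finish while still gripping the knob, with the carriage at rest in the notch; leave the gate and the small things round the slide where they are.

Things in the scene. Friction and masses are not known exactly. Their poses are not given: they have to be found in the camera images.
- base: Filter slide, fixed to the bench: an aluminium base plate 84 x 310 x 12 mm (x, y, z) with low steel guide rails along y, 26 mm high. Origin at the centre of its underside, on the bench; z up. The carriage slides along the base's y axis, towards +y.
- knob (a point): Axis of the carriage's round black upright knob, 18 mm in diameter, straight from 26 to 72 mm above the bench (28 mm flange below); this point is 55 mm up. Nothing higher than 27 mm stands within 70 mm. The knob is at the -y end, the filter at the +y end of the carriage, a plate 142 mm long and 42 mm wide that cannot turn or lift.
- carriage (a joint): How far the carriage has been slid along the base's +y (m): starts between 0 and 0.015, end stop at 0.125. Drag 1 to 2 N; 15 to 35 mm before the notch the carriage's tapered tip lifts the ball, 2 to 4 N. Within 5 mm of the notch the ball draws the carriage in by itself if the knob is free; a gripping hand feels a pull forwards, then a firm push back. It takes 6 to 10 N along the rail to leave the notch.
- filter (a point): Centre of the round glass filter (35 mm frame) on the carriage, 100 mm from the knob towards the base's +y, 18.5 mm above the bench. The V notch, 10 mm wide and 5 mm deep, is in the carriage's far (+x) edge, level with the filter's centre along y.
- gate_ball (a point): The click stop: point on the slide's centre line, 18.5 mm above the bench, level along y with the gate's sprung ball (10 mm). The gate is an aluminium block clamped on the far side of the base, its 36 mm lens ring reaching over the slide (top at 51 mm); its place along y varies. Slide the carriage until filter is at this point along the base's y: 0.04 to 0.09 m.
- cap_top (a point): Centre of the top of the round cap (27 mm in diameter) of the air canister, 147 mm above the bench with the cap up. The canister, 50 mm in diameter, is clamped upright on the bench behind the slide, its thin nozzle pointing at the filter.
- cap (a joint): How far the cap is pressed down (m): 0 up, 0.006 fully down. A spring raises it; it starts to move at about 2 N and is fully down at about 7 N.
- lens_tissue_mid (a point): Centre of a loose flat packet of lens tissue, 53 x 101 x 10 mm, in front of the slide. Leave alone.
- objective_case_mid (a point): Centre of a loose upright round objective case, 38 mm in diameter, 63 mm high. Leave alone.
- dust_cap_mid (a point): Centre of a loose round black dust cap, 34 mm in diameter, 20 mm high, behind the slide. Leave alone.
There are look-alikes about, which are no part of the job. What is shaped like the part that bears cap_top but yellow is not meant.

How it is judged:
On the way, in this order (a step that is already met when the one before it is completed fails the run):
1. the canister's cap is pressed down (value of joint cap above 0.0045 m), for 0.1 s.
2. the cap has come up again (value of joint cap below 0.0015 m), for 0.1 s.
3. the carriage is in the notch (y of filter in the frame of gate_ball between -0.0025 and 0.0025 m), for 0.2 s.
At the end, for the whole second after the job is handed in: The filter's centre, and so the carriage's notch, is within 2.5 mm of the gate's ball along the slide and at rest; the fingers still grip the knob (more than 3 N on it); the canister's cap is up (all of step 3 and velocity of joint carriage between -0.01 and 0.01 m/s and contact force between the fingers and carriage above 3 N and distance between the grasp point and knob below 0.035 m and value of joint cap below 0.0015 m); the arm keeps its last pose, push and grip.
It fails at once if the gate is shifted (more than 4 mm) (distance of gate_ball from where it was at the start of the episode above 0.004 m).
It fails at once if a bystander is pushed away (more than 20 mm) (distance of any of lens_tissue_mid, objective_case_mid, dust_cap_mid from where it was at the start of the episode above 0.02 m).
It also fails if it takes over 43 s, if anything falls off the work surface, if the arm or the gripper's body presses on something with over 40 N, if the wrist force passes 120 N, or if a joint passes its speed limit or range.

## Working session

There is one attempt and no reset: what is moved stays moved. The work goes in short steps, Python scripts to look and compute and a shell command to move; the robot and the scene stay as the last step left them, time stands still between calls to the robot, and variables do not carry over. Pictures are saved under pics/ and viewed, and the job is handed in when it is done.

```bash
ls; mkdir -p pics
python3 - <<'E'
from station import ctrl
import cv2,numpy as np
o=ctrl.get_obs(); print(o)
for n in ["side","top","wrist"]:
    c=ctrl.calibration(n); im=ctrl.camera(n)
    cv2.imwrite(f"pics/{n}0.png",im[:,:,::-1]); print(n,c)
E
```

```text
pics
{'time_s': 0.0, 'qpos': array([-1.38361480e+00,  3.00432378e-01,  1.52159541e+00,  1.00250125e-05,
        1.32067820e+00, -6.66073185e-02]), 'joint_vel': array([ 0.00068784, -0.00061752,  0.00206166,  0.00015929, -0.00117605,
       -0.00020466]), 'tau': array([-3.38889868e-04, -5.31804729e+01, -3.52741456e+01,  7.06728618e-02,
        2.43513932e-02, -9.86362625e-05]), 'ee_pos': array([ 0.13803871, -0.53213381,  0.2129015 ]), 'eef_rot': array([-1.64612523,  1.56968295,  1.74925378]), 'force': array([-0.66191678, -0.70892784, -0.2360261 ]), 'moment': array([ 0.03748075,  0.01139666, -0.02393609]), 'grip_width': 0.09391115507337049}
side {'K': array([[407.96048476,   0.        , 254.49102337],
       [  0.        , 407.96048476, 188.13907258],
       [  0.        ,   0.        ,   1.        ]]), 'R': array([[-0.98064374, -0.19578481, -0.0024838 ],
       [-0.12624552,  0.64193115, -0.75629787],
       [ 0.14966607, -0.7413452 , -0.65422272]]), 't': array([0.48781537, 0.1674126 , 0.83346384])}
top {'K': array([[398.50605976,   0.        , 252.59274249],
       [  0.        , 398.50605976, 191.29394721],
       [  0.        ,   0.        ,   1.        ]]), 'R': array([[ 0.01682248, -0.99980348, -0.01048805],
       [-0.99862352, -0.01627959, -0.04986026],
       [ 0.04967972,  0.01131239, -0.99870113]]), 't': array([-0.04006981,  0.52730087,  0.94432536])}
wrist {'K': array([[295.02367056,   0.        , 261.48054981],
       [  0.        , 295.02367056, 187.37513162],
       [  0.        ,   0.        ,   1.        ]]), 'R': array([[ 0.25017927, -0.96819815, -0.00163661],
       [-0.9398594 , -0.24326192,  0.23976643],
       [-0.23253953, -0.05844641, -0.97082922]]), 't': array([-0.54871767, -0.02383523,  0.39016148])}
```

View pics/side0.png

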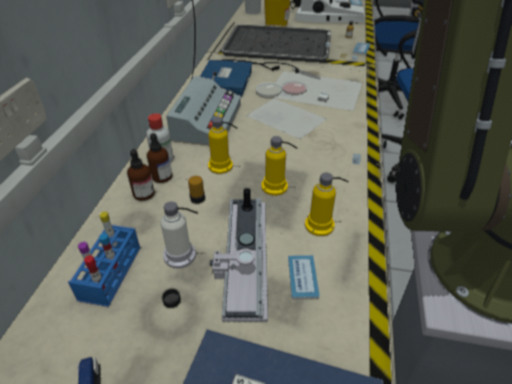

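View pics/top0.png

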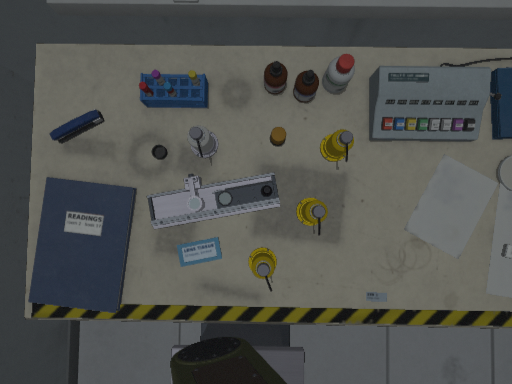

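View pics/wrist0.png

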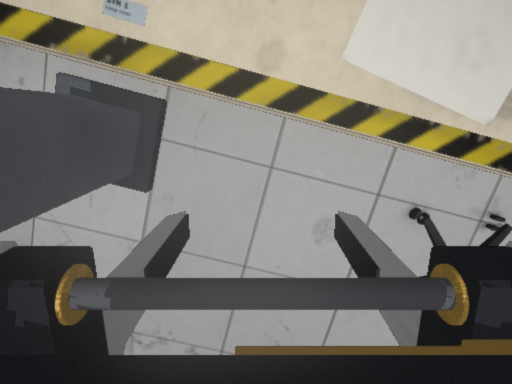

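The candidates for the canister are the white one (top view 200,138; side view 175,225) and the yellow ones (side view 219,148, 275,165 and 321,205). The white one fits: it isn't yellow, it stands behind the slide, and its nozzle points at the filter. I'll confirm with an enlarged crop.

Run:
```python
import cv2,numpy as np
a=cv2.imread("pics/top0.png")[110:240,135:295]; b=cv2.imread("pics/side0.png")[180:330,145:335]
cv2.imwrite("pics/topc.png",cv2.resize(a,None,fx=5,fy=4.6,interpolation=cv2.INTER_CUBIC) if 0 else cv2.resize(a,None,fx=4.5,fy=4.5,interpolation=cv2.INTER_CUBIC))
cv2.imwrite("pics/sidec.png",cv2.resize(b,None,fx=4,fy=4,interpolation=cv2.INTER_CUBIC))
```

```text
(no output)
```

View pics/topc.png

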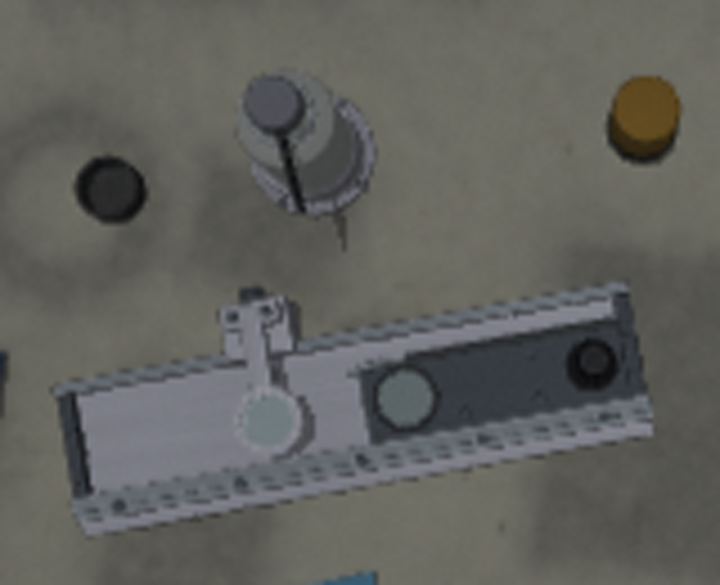

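View pics/sidec.png

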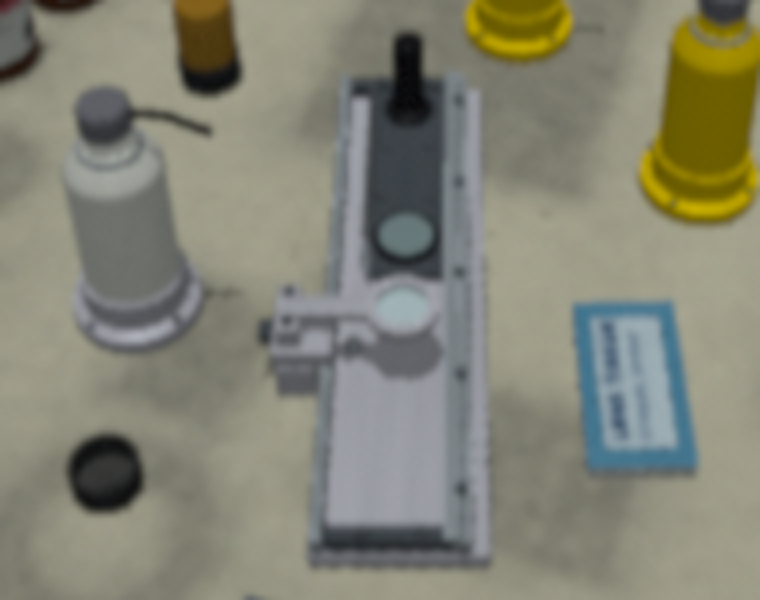

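The crops show the white canister with its grey cap at top-crop (274,101) and its nozzle pointing at the slide. The knob is at (596,358), the filter at (406,399) and the gate's lens ring at (270,420). Next I refine these with masks and cast the rays.

```bash
cat > h.py <<'E'
from station import ctrl
import numpy as np,cv2
def ray(n,p,c=None):
    c=c or ctrl.calibration(n); R,t,K=c["R"],c["t"],c["K"]
    d=R.T@np.linalg.solve(K,[p[0],p[1],1]); return -R.T@t,d/np.linalg.norm(d)
def plane(n,p,z,c=None):
    o,d=ray(n,p,c); return o+d*(z-o[2])/d[2]
def two(p,q):
    o,d=ray("top",p); a,b=ray("side",q)
    s=np.linalg.lstsq(np.c_[d,-b],a-o,rcond=None)[0]
    P,Q=o+d*s[0],a+b*s[1]; return (P+Q)/2,np.linalg.norm(P-Q)
def proj(n,X,c=None):
    c=c or ctrl.calibration(n); u=c["K"]@(c["R"]@X+c["t"]); return u[:2]/u[2]
E
python3 - <<'E'
from h import *
T=lambda x,y:(135+(x+.5)/4.5-.5,110+(y+.5)/4.5-.5)
S=lambda x,y:(145+(x+.5)/4-.5,180+(y+.5)/4-.5)
for n,t,s,z in [("cap",(274,101),(105,98),.147),("knobtop",(597,357),(407,40),.072),("filter",(406,399),(406,236),.0185),("ring",(270,420),(403,307),.051),("endL",(77,445),(390,530),.026)]:
    p,e=two(T(*t),S(*s)); print(n,p.round(4),round(e,4),"top",plane("top",T(*t),z).round(4)[:2],"side",plane("side",S(*s),z).round(4)[:2])
# base corners (plate top z .012) near edge
for c in [(88,533),(652,432)]: print(plane("top",T(*c),.012).round(4))
for c in [(57,390),(627,287)]: print("far",plane("top",T(*c),.012).round(4),plane("top",T(*c),.026).round(4))
for n,t,z in [("dust",(110,188),.02),("amber",(645,110),.05)]: print(n,plane("top",T(*t),z).round(4))
E
```

```text
cap [0.6412 0.0875 0.1491] 0.0025 top [0.6429 0.0882] side [0.6409 0.0854]
knobtop [ 0.5298 -0.0651  0.0733] 0.0019 top [ 0.5308 -0.065 ] side [ 0.5291 -0.0667]
filter [0.5092 0.0341 0.0231] 0.0009 top [0.5098 0.0346] side [0.5097 0.03  ]
ring [0.4961 0.1018 0.0479] 0.0017 top [0.4969 0.1015] side [0.4947 0.1042]
endL [0.4806 0.2078 0.0213] 0.0038 top [0.4825 0.2069] side [0.478  0.2104]
[0.4358 0.2034 0.012 ]
[ 0.4946 -0.0964  0.012 ]
far [0.5118 0.2222 0.012 ] [0.5113 0.2184 0.026 ]
far [ 0.572 -0.082  0.012] [ 0.5706 -0.0814  0.026 ]
dust [0.6198 0.1949 0.02  ]
amber [ 0.6602 -0.0884  0.05  ]
```

```bash
cat >> h.py <<'E'
from scipy.spatial.transform import Rotation as Ro
def tool():
    o=ctrl.get_obs(); return o,Ro.from_euler("xyz",o["eef_rot"]).as_matrix()
def go(X,yd=None):
    o,R=tool(); s=R.T@(np.array(X)-o["ee_pos"])
    print("t",round(o["time_s"],2),"p",o["ee_pos"].round(4),"F",o["force"].round(1),"w",round(o["grip_width"],4),"slide mm",(s*1000).round(1))
    if yd is not None:
        d=R.T@np.array([yd[0],yd[1],0]); a=np.degrees(np.arctan2(d[2],d[1])); print("spin",a.round(2),"or",((a+180+180)%360-180).round(2))
    print("R",R.round(3).tolist())
E
python3 - <<'E'
from h import *
go([.6415,.087,.147+.008+.02],[-.194,.981])
E
```

```text
t 0.15 p [ 0.1381 -0.5322  0.213 ] F [ 0.2  0.1 -0. ] w 0.0939 slide mm [  38.5 -473.  -642.8]
spin -176.65 or 3.35
R [[-0.0, 0.251, -0.968], [0.001, -0.968, -0.251], [-1.0, -0.001, -0.0]]
```

```bash
python3 -m creep '{"hand":[1,1,1,1,1,1,1,1,1,1,1,1],"slide":[[0,-10,-13],[0,-25,-34],[0,-45,-61],[0,-66,-90],[0,-88,-120],[0,-110,-150],[0,-132,-180],[0,-154,-210],[0,-176,-240],[0,-198,-270],[0,-220,-300],[0,-242,-330]],"spin":[0,0.3,0.6,0.9,1.2,1.5,1.8,2.1,2.4,2.7,3,3.3]}' 20 2>&1 | head -5
```

```text
time_s: 1.15
ee_pos: [0.4541, -0.1422, 0.2135]
eef_rot: [2.439, 1.571, -0.507]
force: [0.3, -0.6, 0.0]
grip_width: 0.0178
```

I typed that slide in millimetres, but the interface takes metres. The speed clip kept the move in the intended direction, so no harm was done. I'll re-measure and use metres from now on.

```bash
python3 -m creep '{"hand":[1],"slide":[[0,0,0]],"spin":[0]}'
python3 - <<'E'
from h import *
go([.6415,.087,.147+.008+.02],[-.194,.981])
E
```

```text
time_s: 1.23
ee_pos: [0.456, -0.1394, 0.2132]
eef_rot: [-2.103, 1.57, 1.239]
force: [-1.6, 0.1, -0.7]
grip_width: 0.0113
t 1.23 p [ 0.456  -0.1394  0.2132] F [-1.6  0.1 -0.7] w 0.0113 slide mm [  38.5 -184.8 -226.9]
spin -179.67 or 0.33
R [[0.0, 0.2, -0.98], [0.001, -0.98, -0.2], [-1.0, -0.001, -0.001]]
```

```bash
python3 -m creep '{"hand":[1,1,1,1,1,1,1,1,1,1,1,1],"slide":[[0,-0.015,-0.018],[0,-0.035,-0.043],[0,-0.058,-0.071],[0,-0.081,-0.099],[0,-0.104,-0.127],[0,-0.127,-0.155],[0,-0.150,-0.184],[0,-0.168,-0.206],[0.005,-0.180,-0.221],[0.015,-0.185,-0.227],[0.02,-0.185,-0.227],[0.02,-0.185,-0.227]],"spin":[0,0,0,0,0,0,0,0,0,0,0,0]}'
python3 - <<'E'
from h import *
go([.6415,.087,.147+.008],[-.194,.981])
for n in ("side","top"): 
    im=ctrl.camera(n); cv2.imwrite(f"pics/{n}1.png",im[:,:,::-1])
a=cv2.imread("pics/side1.png")[120:270,100:280];b=cv2.imread("pics/top1.png")[60:210,120:300]
cv2.imwrite("pics/c1.png",np.hstack([cv2.resize(x,(400,333),interpolation=2) for x in (a,b)]))
E
```

```text
time_s: 2.23
ee_pos: [0.6388, 0.0807, 0.1912]
eef_rot: [-0.081, 1.567, -3.026]
force: [-0.7, 0.1, 0.2]
grip_width: 0.0005
t 2.23 p [0.6388 0.0807 0.1912] F [-0.7  0.1  0.2] w 0.0005 slide mm [36.2 -5.6 -4. ]
spin -179.95 or 0.05
R [[-0.003, 0.195, -0.981], [-0.0, -0.981, -0.195], [-1.0, -0.0, 0.003]]
```

View pics/c1.png

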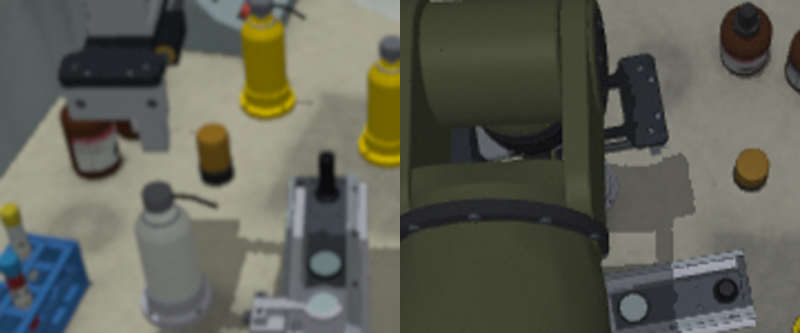

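The side crop shows the closed fingertips at (153,150), straight above the white cap at (157,188). I'll lower a little and check again.

```bash
python3 -m creep '{"hand":[1,1,1,1,1],"slide":[[0.006,0,0],[0.012,0,0],[0.018,0,0],[0.018,0,0],[0.018,0,0]],"spin":[0,0,0,0,0]}'
python3 - <<'E'
from h import *
go([.6415,.087,.147+.008],[-.194,.981])
im=ctrl.camera("side"); cv2.imwrite("pics/s2.png",cv2.resize(im[120:270,100:280,::-1],None,fx=4,fy=4,interpolation=2))
o,R=tool(); print(proj("side",o["ee_pos"]+R@[.008,0,0]), proj("side",np.array([.6415,.087,.147])))
E
```

```text
time_s: 2.75
ee_pos: [0.6396, 0.0813, 0.175]
eef_rot: [-0.128, 1.57, -3.073]
force: [0.6, -0.1, 0.3]
grip_width: 0.0004
t 2.75 p [0.6396 0.0813 0.175 ] F [ 0.6 -0.1  0.3] w 0.0004 slide mm [20.  -5.2 -3. ]
spin -179.96 or 0.04
R [[-0.001, 0.195, -0.981], [-0.0, -0.981, -0.195], [-1.0, -0.0, 0.001]]
[170.69872963 194.73187203] [170.29633511 204.64112168]
```

View pics/s2.png

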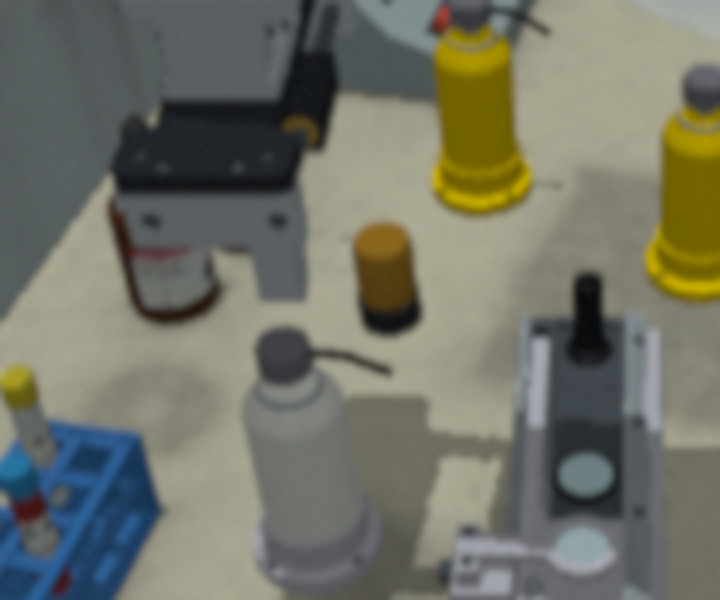

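```bash
python3 -m creep '{"hand":[1,1,1,1,1,1,1],"slide":[[0,-0.003,-0.002],[0.005,-0.005,-0.003],[0.010,-0.005,-0.003],[0.015,-0.005,-0.003],[0.019,-0.005,-0.003],[0.022,-0.005,-0.003],[0.022,-0.005,-0.003]],"spin":[0,0,0,0,0,0,0]}'
```

```text
time_s: 3.38
ee_pos: [0.6417, 0.087, 0.153]
eef_rot: [-0.398, 1.57, 2.94]
force: [-1.8, 0.8, 3.3]
grip_width: 0.0003
```

```bash
python3 -m creep '{"hand":[1,1,1,1,1],"slide":[[0.002,0,0],[0.004,0,0],[0.005,0,0],[0.006,0,0],[0.006,0,0]],"spin":[0,0,0,0,0]}'
```

```text
time_s: 3.8
ee_pos: [0.6421, 0.087, 0.1492]
eef_rot: [3.022, 1.569, 0.076]
force: [-6.0, 0.1, 13.2]
grip_width: 0.0008
```

```bash
python3 -m creep '{"hand":[1,1,1,1],"slide":[[0.001,0,0],[0.001,0,0],[0.001,0,0],[0.001,0,0]],"spin":[0,0,0,0]}'
python3 - <<'E'
from h import *
im=ctrl.camera("side"); cv2.imwrite("pics/s3.png",cv2.resize(im[150:270,130:280,::-1],None,fx=4,fy=4,interpolation=2))
E
```

```text
time_s: 4.13
ee_pos: [0.6422, 0.087, 0.149]
eef_rot: [3.034, 1.568, 0.088]
force: [-8.7, 0.2, 20.2]
grip_width: 0.0006
```

View pics/s3.png

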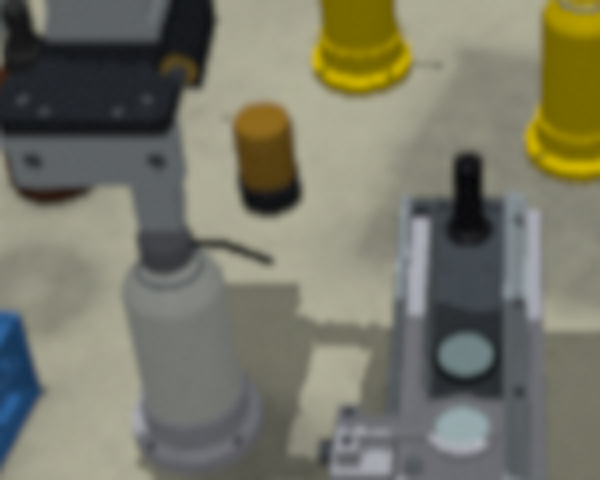

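The picture shows the fingertips on the cap at (165,235), with the cap down on the canister's shoulder. The force has reached 20 N and the tool has stopped moving, so the cap is fully down. Now I lift.

```bash
python3 -m creep '{"hand":[1,1,1,1,1,1,0,-1,-1,-1],"slide":[[-0.01,0,0],[-0.025,0,0],[-0.045,0,0],[-0.055,0,0],[-0.055,0,0],[-0.055,0,0],[-0.055,0,0],[-0.055,0,0],[-0.055,0,0],[-0.055,0,0]],"spin":[0,0,0,0,0,0,0,0,0,0]}'
python3 - <<'E'
from h import *
im=ctrl.camera("side"); cv2.imwrite("pics/s4.png",cv2.resize(im[150:270,130:280,::-1],None,fx=4,fy=4,interpolation=2))
go([.530,-.0655,.13],[-.194,.981])
E
```

```text
time_s: 5.02
ee_pos: [0.6417, 0.0869, 0.2008]
eef_rot: [-0.124, 1.57, -3.069]
force: [0.4, 0.4, 1.3]
grip_width: 0.0237
t 5.07 p [0.6417 0.087  0.201 ] F [ 0.6 -0.1 -0.4] w 0.0275 slide mm [ 71.  127.8 139.2]
spin -179.94 or 0.06
R [[-0.001, 0.195, -0.981], [-0.0, -0.981, -0.195], [-1.0, -0.0, 0.001]]
```

View pics/s4.png

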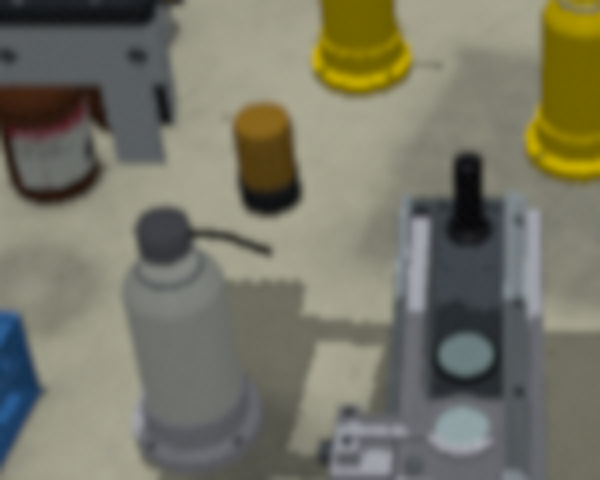

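The cap at (163,235) is up again. Before going to the knob, I check the body's clearance to the yellow canisters.

```bash
python3 -m creep '{"hand":[-1,-1,-1,-1,-1,-1,-1,-1,-1,-1,-1,-1],"slide":[[0,0.006,0.007],[0,0.020,0.021],[0,0.036,0.039],[0,0.054,0.059],[0,0.072,0.079],[0,0.090,0.099],[0,0.106,0.116],[0,0.118,0.129],[0.005,0.125,0.136],[0.015,0.128,0.139],[0.020,0.128,0.139],[0.020,0.128,0.139]],"spin":[0,0,0,0,0,0,0,0,0,0,0,0]}'
python3 - <<'E'
from h import *
for p in [(319,212),(346,137),(263,270)]:
    X=plane("top",p,.147); d=X[:2]-[.53,-.0655]; print(X.round(3),"along y",(d@[-.194,.981]).round(3),"x",(d@[.981,.194]).round(3))
go([.530,-.0655,.044],[-.194,.981])
c=ctrl.calibration("wrist"); im=ctrl.camera("wrist"); cv2.imwrite("pics/w5.png",im[:,:,::-1])
print(proj("wrist",np.array([.53,-.0655,.072]),c))
E
```

```text
time_s: 6.07
ee_pos: [0.53, -0.0652, 0.1796]
eef_rot: [-0.418, 1.568, 2.92]
force: [-0.1, 1.2, -0.4]
grip_width: 0.0939
[ 0.481 -0.17   0.147] along y -0.093 x -0.069
[ 0.637 -0.225  0.147] along y -0.177 x 0.074
[ 0.36  -0.057  0.147] along y 0.041 x -0.165
t 6.07 p [ 0.53   -0.0652  0.1796] F [-0.1  1.2 -0.4] w 0.0939 slide mm [135.6   0.4  -0.3]
spin -179.94 or 0.06
R [[-0.003, 0.195, -0.981], [0.001, -0.981, -0.195], [-1.0, -0.001, 0.002]]
[262.72610721 188.31269797]
```

View pics/w5.png

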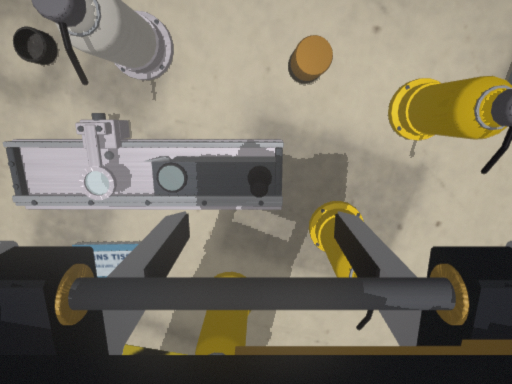

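Run:
```python
import cv2
a=cv2.imread("pics/w5.png")[110:230,60:300]
cv2.imwrite("pics/w5c.png",cv2.convertScaleAbs(cv2.resize(a,None,fx=3.3,fy=3.3,interpolation=2),alpha=1.8))
```

```text
(no output)
```

View pics/w5c.png

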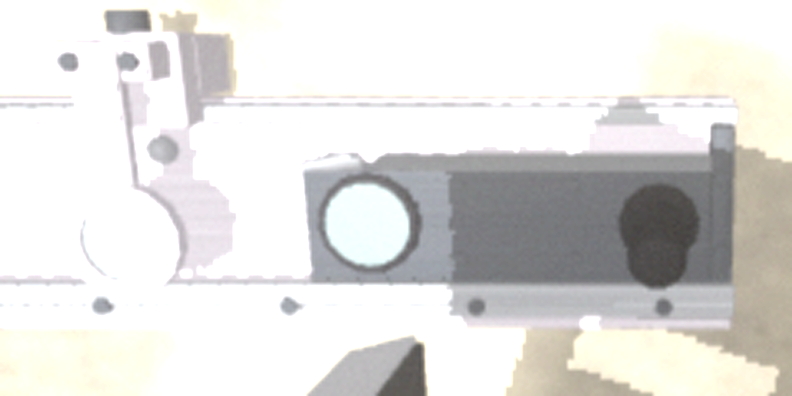

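The wrist crop shows the ball (163,148), the notch (372,160), the filter (369,222) and the knob top (657,258). I'll cast rays for all four.

Run:
```python
from h import *
W=lambda x,y:(60+(x+.5)/3.3-.5,110+(y+.5)/3.3-.5)
by=np.array([-.194,.981]);bx=np.array([.981,.194])
P={}
for n,p,z in [("ball",(163,148),.0185),("notch",(370,162),.0185),("filter",(369,222),.021),("flange",(658,222),.026),("knobtop",(657,258),.072),("ring",(133,235),.051)]:
    P[n]=plane("wrist",W(*p),z); print(n,P[n].round(4))
print("ball-filter",(P["ball"]-P["filter"])[:2]@by,"ball-notch",(P["ball"]-P["notch"])[:2]@by,"ring-filter",(P["ring"]-P["filter"])[:2]@by, "filter-knob",(P["filter"]-P["knobtop"])[:2]@by)
d=P["filter"]-P["flange"];print("yaw",np.degrees(np.arctan2(-d[0],d[1])))
```

```text
ball [0.5219 0.1099 0.0185]
notch [0.5309 0.0398 0.0185]
filter [0.5105 0.0369 0.021 ]
flange [ 0.5311 -0.0611  0.026 ]
knobtop [ 0.53   -0.0615  0.072 ]
ring [0.4999 0.1015 0.051 ]
ball-filter 0.0694952246982593 ball-notch 0.07059633185514466 ring-filter 0.06551188596388238 filter-knob 0.10026416575319495
yaw 11.840994709839237
```

```bash
python3 -m creep '{"hand":[-1,-1,-1,-1,-1,-1,-1,-1,-1,-1,-1,-1],"slide":[[0.008,-0.001,0],[0.025,-0.002,0],[0.045,-0.002,0],[0.065,-0.002,0],[0.085,-0.002,0],[0.103,-0.002,0],[0.117,-0.002,0],[0.126,-0.002,0],[0.132,-0.002,0],[0.135,-0.002,0],[0.135,-0.002,0],[0.135,-0.002,0]],"spin":[0,0,0,0,0,0,0,0,0,0,0,0]}'
python3 - <<'E'
from h import *
go([.530,-.063,.044],[-.1975,.9803])
im=ctrl.camera("side"); cv2.imwrite("pics/s6.png",cv2.resize(im[130:280,170:350,::-1],None,fx=4,fy=4,interpolation=2))
E
```

```text
time_s: 7.12
ee_pos: [0.5304, -0.0637, 0.047]
eef_rot: [2.766, 1.57, -0.179]
force: [-0.1, -0.1, -0.3]
grip_width: 0.0939
t 7.12 p [ 0.5304 -0.0637  0.047 ] F [-0.1 -0.1 -0.3] w 0.0939 slide mm [ 3.  -0.7  0.3]
spin 179.86 or -0.14
R [[0.001, 0.195, -0.981], [-0.0, -0.981, -0.195], [-1.0, 0.0, -0.001]]
```

View pics/s6.png

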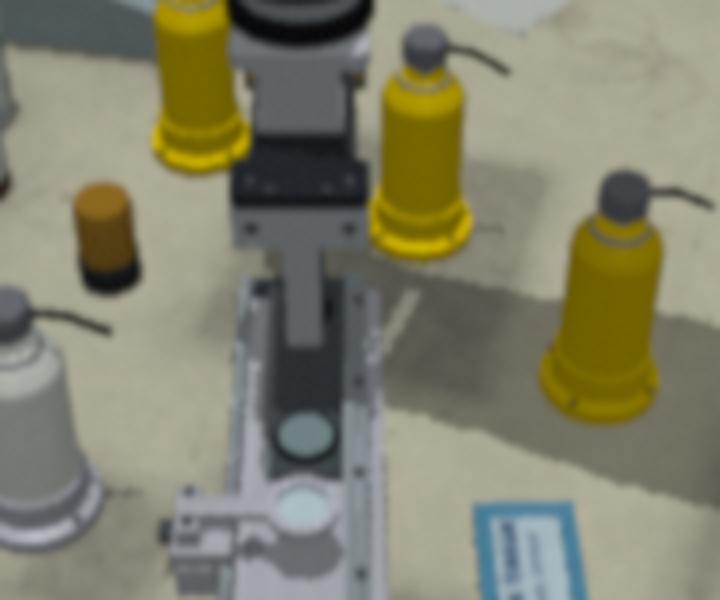

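The +y finger stands in front of the knob at (303,300), and the hand is clear of the yellow canisters. Time to grip, with a final 3 mm down.

```bash
python3 -m creep '{"hand":[0,0.5,1,1,1,1,1,1,1,1,1,1],"slide":[[0.002,0,0],[0.003,0,0],[0.003,0,0],[0.003,0,0],[0.003,0,0],[0.003,0,0],[0.003,0,0],[0.003,0,0],[0.003,0,0],[0.003,0,0],[0.003,0,0],[0.003,0,0]],"spin":[0,0,0,0,0,0,0,0,0,0,0,0]}' 20;  python3 - <<'E'
from h import *
go([.530,-.063,.044],[-.1975,.9803])
E
```

```text
time_s: 8.17
ee_pos: [0.53, -0.0637, 0.0434]
eef_rot: [-1.062, 1.571, 2.276]
force: [0.9, -0.2, 1.2]
grip_width: 0.0175
t 8.17 p [ 0.53   -0.0637  0.0434] F [ 0.9 -0.2  1.2] w 0.0175 slide mm [-0.6 -0.7 -0.1]
spin 179.85 or -0.15
R [[-0.0, 0.195, -0.981], [0.0, -0.981, -0.195], [-1.0, -0.0, 0.0]]
```

```bash
python3 -m creep '{"hand":[1,1,1,1,1,1,1,1],"slide":[[0,-0.003,0],[0,-0.008,0],[0,-0.014,0],[0,-0.020,0],[0,-0.026,0],[0,-0.030,0],[0,-0.030,0],[0,-0.030,0]],"spin":[0,0,0,0,0,0,0,0]}';  python3 - <<'E'
from h import *
o,R=tool();print("Ftool",(R.T@o["force"]).round(2)); p=o["ee_pos"][:2]-[.53,-.0637];print(np.hypot(*p),np.degrees(np.arctan2(-p[0],p[1])),o["grip_width"])
E
```

```text
time_s: 8.83
ee_pos: [0.5241, -0.0338, 0.0434]
eef_rot: [-1.208, 1.57, 2.13]
force: [0.1, 1.0, -0.6]
grip_width: 0.0174
Ftool [ 0.58 -0.95 -0.27]
0.030444635521053892 11.15645504903943 0.017422983399798714
```

```bash
python3 -m creep '{"hand":[1,1,1,1,1,1,1,1,1],"slide":[[0,-0.003,0],[0,-0.008,0],[0,-0.014,0],[0,-0.019,0],[0,-0.024,0],[0,-0.028,0],[0,-0.030,0],[0,-0.030,0],[0,-0.030,0]],"spin":[0,0,0,0,0,0,0,0,0]}';  python3 - <<'E'
from h import *
o,R=tool();print("Ftool",(R.T@o["force"]).round(2)); p=o["ee_pos"][:2]-[.53,-.0637];print(np.hypot(*p),np.degrees(np.arctan2(-p[0],p[1])),o["grip_width"])
c=ctrl.calibration("wrist");im=ctrl.camera("wrist"); cv2.imwrite("pics/w7.png",cv2.resize(im[90:240,60:320,::-1],None,fx=3,fy=3,interpolation=2))
E
```

```text
time_s: 9.58
ee_pos: [0.5182, -0.0044, 0.0434]
eef_rot: [-1.4, 1.57, 1.938]
force: [0.5, 2.9, -0.9]
grip_width: 0.0181
Ftool [ 0.93 -2.77 -1.09]
0.060493056987818365 11.218059824314007 0.018126566801627664
```

View pics/w7.png

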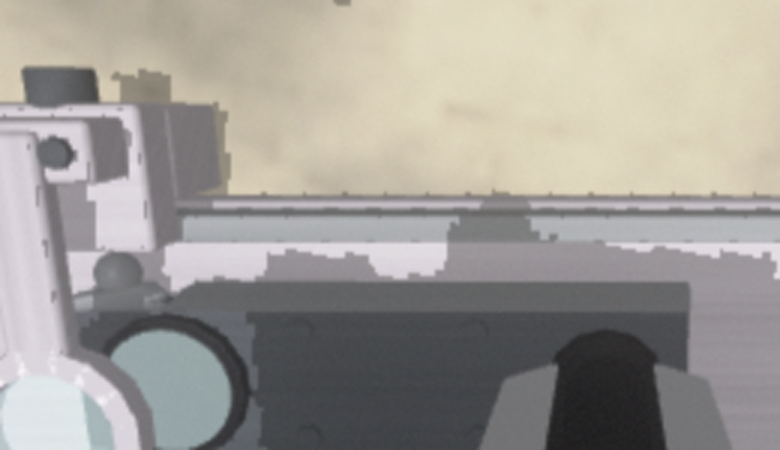

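Run:
```python
from h import *
W=lambda x,y:(60+(x+.5)/3-.5,90+(y+.5)/3-.5)
by=np.array([-.1945,.981])
P={n:plane("wrist",W(*p),z) for n,p,z in [("ball",(119,272),.0185),("notch",(172,300),.0185),("filter",(177,387),.021),("ring",(60,430),.051)]}
for n in P: print(n,P[n].round(4))
for n in P: print(n,(P["ball"]-P[n])[:2]@by)
```

```text
ball [0.5227 0.1094 0.0185]
notch [0.5184 0.0971 0.0185]
filter [0.4987 0.0932 0.021 ]
ring [0.4989 0.1022 0.051 ]
ball 0.0
notch 0.011237261110930784
filter 0.01121581680159096
ring 0.002457605196702429
```

```bash
python3 -m creep '{"hand":[1,1,1,1,1],"slide":[[0,-0.002,0],[0,-0.004,0],[0,-0.006,0],[0,-0.006,0],[0,-0.006,0]],"spin":[0,0,0,0,0]}';  python3 - <<'E'
from h import *
o,R=tool();print("Ftool",(R.T@o["force"]).round(2)); p=o["ee_pos"][:2]-[.53,-.0637];print(np.hypot(*p))
E
for s in 1 2 3; do :; done
python3 -m creep '{"hand":[1,1,1],"slide":[[0,-0.001,0],[0,-0.002,0],[0,-0.002,0]],"spin":[0,0,0]}';  python3 - <<'E'
from h import *
o,R=tool();print("Ftool",(R.T@o["force"]).round(2)); p=o["ee_pos"][:2]-[.53,-.0637];print(np.hypot(*p))
E
```

```text
time_s: 10.05
ee_pos: [0.5171, 0.0013, 0.0435]
eef_rot: [-1.553, 1.57, 1.785]
force: [1.5, 2.7, -0.4]
grip_width: 0.0173
Ftool [ 0.38 -2.37 -2.02]
0.06625141152943644
time_s: 10.3
ee_pos: [0.5168, 0.0031, 0.0434]
eef_rot: [-1.771, 1.571, 1.567]
force: [0.2, 1.8, -0.2]
grip_width: 0.0178
Ftool [ 0.16 -1.69 -0.59]
0.06808318574466
```

```bash
cat > f.py <<'E'
from h import *
o,R=tool();print("Ftool",(R.T@o["force"]).round(2)); p=o["ee_pos"][:2]-[.53,-.0637];print(np.hypot(*p).round(5))
E
python3 -m creep '{"hand":[1,1,1],"slide":[[0,-0.001,0],[0,-0.001,0],[0,-0.001,0]],"spin":[0,0,0]}' >/dev/null; python3 f.py
python3 -m creep '{"hand":[1,1,1],"slide":[[0,-0.001,0],[0,-0.001,0],[0,-0.001,0]],"spin":[0,0,0]}' >/dev/null; python3 f.py
python3 -m creep '{"hand":[1,1,1],"slide":[[0,-0.001,0],[0,-0.001,0],[0,-0.001,0]],"spin":[0,0,0]}' >/dev/null; python3 f.py
```

```text
Ftool [ 0.68 -5.58 -1.37]
0.06948
Ftool [ 0.3  -4.96 -2.13]
0.07032
Ftool [ 0.25 -3.49 -2.47]
0.0711
```

```bash
python3 -m creep '{"hand":[1,1,1],"slide":[[0,-0.001,0],[0,-0.001,0],[0,-0.001,0]],"spin":[0,0,0]}' >/dev/null; python3 f.py
python3 -m creep '{"hand":[1,1,1],"slide":[[0,-0.001,0],[0,-0.001,0],[0,-0.001,0]],"spin":[0,0,0]}' >/dev/null; python3 f.py
python3 - <<'E'
from h import *
im=ctrl.camera("wrist"); cv2.imwrite("pics/w8.png",cv2.resize(im[90:240,40:300,::-1],None,fx=3,fy=3,interpolation=2))
E
```

```text
Ftool [ 0.36  4.58 -0.64]
0.07154
Ftool [ 1.5   7.72 -1.29]
0.07221
```

View pics/w8.png

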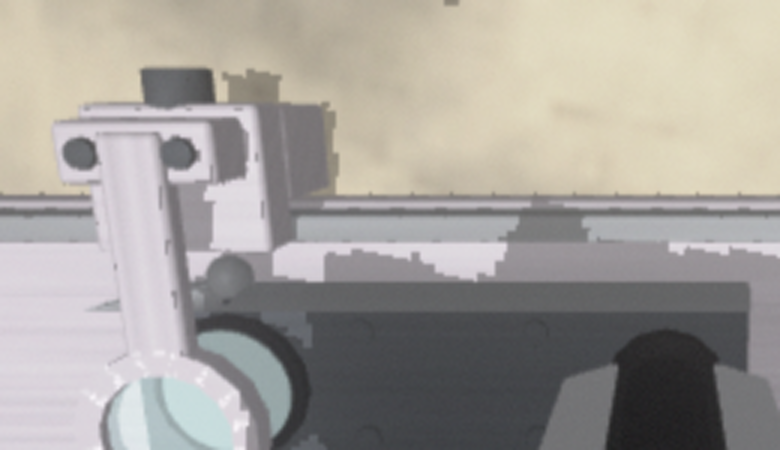

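The pull forwards turned into a firm push back near 71.3 mm of travel, and the picture shows the ball at (229,277) seated against the carriage edge beside the filter. I'll ease back about 1 mm to settle in the notch.

```bash
python3 -m creep '{"hand":[1,1,1,1],"slide":[[0,0.001,0],[0,0.001,0],[0,0.001,0],[0,0.001,0]],"spin":[0,0,0,0]}' >/dev/null; python3 f.py
python3 -m creep '{"hand":[1,1,1],"slide":[[0,0,0],[0,0,0],[0,0,0]],"spin":[0,0,0]}'; python3 f.py
```

```text
Ftool [ 1.01  5.54 -0.64]
0.07169
time_s: 12.18
ee_pos: [0.5161, 0.0066, 0.0435]
eef_rot: [1.796, 1.57, -1.149]
force: [2.0, -5.6, -0.9]
grip_width: 0.0175
Ftool [ 0.91  5.91 -0.89]
0.07166
```

```bash
python3 -m creep '{"hand":[1,1,1,1],"slide":[[0,0.0005,0],[0,0.0005,0],[0,0.0005,0],[0,0.0005,0]],"spin":[0,0,0,0]}' >/dev/null; python3 f.py
python3 -m creep '{"hand":[1,1,1,1],"slide":[[0,0.0003,0],[0,0.0003,0],[0,0.0003,0],[0,0.0003,0]],"spin":[0,0,0,0]}' >/dev/null; python3 f.py
python3 - <<'E'
from h import *
W=lambda x,y:(40+(x+.5)/3-.5,90+(y+.5)/3-.5)
print("ball seen in w8",plane("wrist",W(229,277),.0185).round(4))
for n in ("side","wrist"):
    im=ctrl.camera(n); 
    cv2.imwrite(f"pics/{n}9.png",cv2.resize(im[90:300,90:350,::-1] if n=="side" else im[130:210,60:190,::-1],None,fx=(2.8 if n=="side" else 6),fy=(2.8 if n=="side" else 6),interpolation=2))
E
```

```text
Ftool [ 1.19  3.38 -1.13]
0.07149
Ftool [ 0.84 -0.37 -1.43]
0.07138
ball seen in w8 [0.5216 0.109  0.0185]
```

View pics/side9.png

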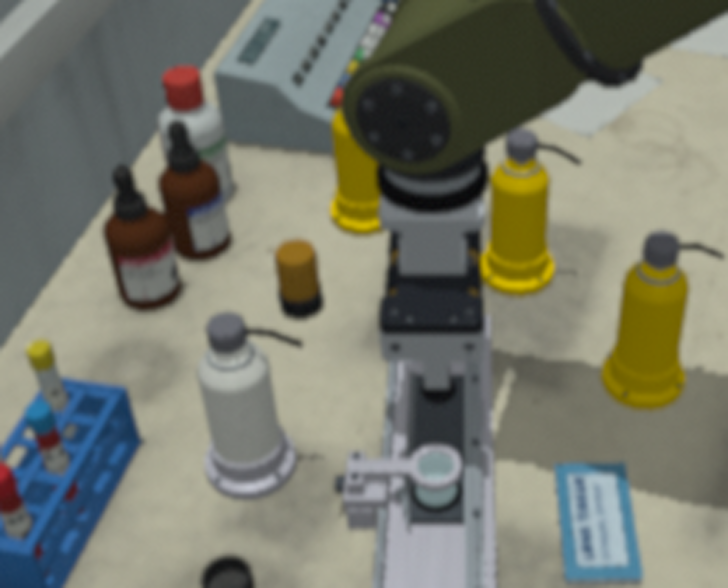

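View pics/wrist9.png

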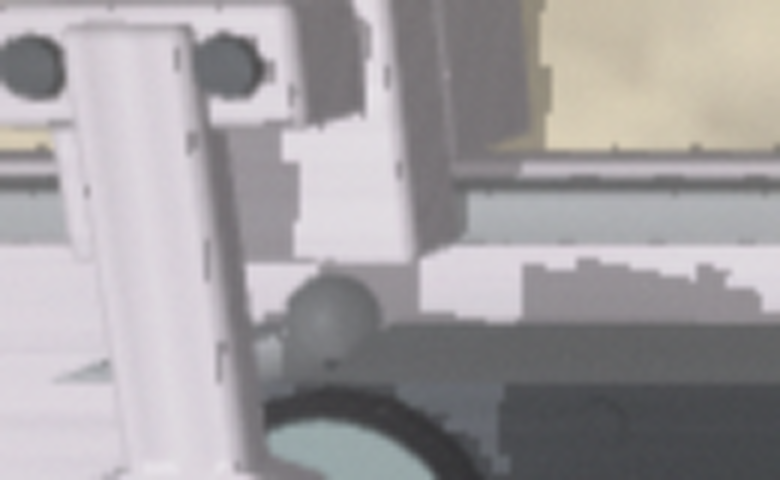

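The wrist crop shows the ball (332,318) sitting in the V of the carriage edge. In the side view the gate, tissue packet and dust cap look where they were, and the cap is up. I hold for three rows, then hand in.

```bash
python3 -m creep '{"hand":[1,1,1],"slide":[[0,0,0],[0,0,0],[0,0,0]],"spin":[0,0,0]}'; python3 f.py; python3 -c "
from station import ctrl
print(ctrl.hand_in())"
```

```text
time_s: 13.2
ee_pos: [0.5161, 0.0062, 0.0434]
eef_rot: [-1.266, 1.571, 2.072]
force: [1.8, 2.9, -1.2]
grip_width: 0.0178
Ftool [ 1.21 -2.51 -2.36]
0.07131
the job is handed in; nothing more can be done
None
```

I carried out the whole job and handed it in at 13.2 s; hand-in reports no verdict, so I can't confirm a pass.

- **Cap:** I pressed the white canister's cap until the tool stopped moving, at about 20 N. I then lifted off, and the picture shows the cap up again.
- **Slide:** I gripped the knob at 20 N and slid the carriage 71.3 mm. Camera measurements before and during the slide had put the notch at 70–71.5 mm. I felt the pull forwards and then the firm push back, and eased back until the force was near zero.
- **Last checks:** The wrist view shows the ball in the V notch. The ball measured within about 1 mm of its first position along the slide, so the gate had not shifted noticeably. The fingers were still closed on the knob at about 17.8 mm. The tissue packet and dust cap looked unmoved in the side view; I did not check the objective case separately.

**Not clean:**
- **Units slip:** I typed the first move in millimetres instead of metres. The speed limit clipped it and it went in the intended direction through free space, so nothing was touched.
- **Residual force:** The last force reading along the rail was about 2.5 N forwards, not zero. That is below the 6 N needed to leave the notch.
- **Knob position:** The two camera estimates of the knob's position differed by about 4 mm; I used a value in between, and the grip centred it.

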